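# Crank the specimen-jar clamp shut

### The job

Clamp the specimen jar: take the crank from its round rubber rest in the tray, feel it gently down onto the hidden hex in the well of the blue gearbox until it is fully home, and crank it clockwise (seen from above) until the jaw holds the jar against the stop with its orange sprung pad pushed about half-way in. The pad must never be pushed all the way in, and the hand must not push on the jar or the clamp itself. Then lift the crank off and stand it upright back on its rubber rest, leaving everything else where it is.

Things in the scene. Friction and masses are not known exactly. Their poses are not given: they have to be found in the camera images.
- crank_hub (a point): centre of the crank's black upright hub, a round stub (28 mm diameter, 46 mm tall) on the socket axis above the arm, 98 mm above the crank's foot. The crank stands upright on its foot: z up, x along the arm to the red grip. The arm is 26 mm wide, 12 mm thick, from 25 mm behind the axis to 90 mm ahead, its top 74 mm above the foot
- crank_knob (a point): centre of the crank's red grip, a spinning upright sleeve (24 mm diameter, 50 mm tall) 75 mm from the hub axis along the crank's x axis, 102 mm above the foot; it spins freely about its own upright axis, so a hand holding it need not turn as it goes round
- crank_foot (a point): the crank's foot: centre of the open lower end of its steel hex socket (about 36 mm across the outer flats, 41 mm over the corners; six-sided bore 25.6 mm across flats, 36 mm deep). The flats of the bore face along the crank's x axis and every 60 degrees from it
- crank: the whole crank, origin at crank_foot; about 0.44 kg, balanced nearly on the hub's axis
- drive (a point): centre of the floor of the round well (46 mm diameter, 45 mm deep, its mouth 100 mm above the table) in the top of the blue gearbox; z up, x towards jaw and jar. The hidden hex stands on this axis. Crank fully home: its foot is on this floor
- hex_top (a point): top of the black hex (24 mm across flats, 28 mm tall, this point) in the well, with a 5 mm coned tip above. The angle of its flats cannot be seen and differs each time. A misaligned crank stops with its foot here; turned to match (within about 6 degrees, repeating every 60) it drops the 28 mm home. This point does not turn with the hex
- clamp: the fixed clamp: steel bed 290 x 104 x 14 mm, blue gearbox 96 mm square at the robot's end, sliding jaw, blue stop at the far end; origin on the table under the well's axis, x towards the stop. Turning the hex clockwise seen from above drives the jaw 8 mm per radian towards the jar; the hex turns stiffly (0.2 N m) and stays where it is left
- stop_face (a point): middle of the stop's face, 206 mm along the clamp's x axis from the well's axis
- jar_mid (a point): centre of the specimen jar (64 mm diameter, 80 mm tall, white lid), standing on the clamp's bed between the pad and the stop; it may stand up to 10 mm short of the stop and is then pushed there by the jaw
- jar: the same jar, origin at the centre of its underside
- jaw (a joint): travel of the steel jaw towards the jar, in m. At 0 the orange pad's face is 92 mm from the well's axis; with the jar against the stop the pad touches it at 0.050. It starts between 0.006 and 0.026
- pad (a joint): how far the orange sprung pad is pushed back into the jaw, in m: 0 free, 0.012 all the way in; spring 1.2 N per mm, so half-way in (0.006) is a jaw travel of about 0.056
- rest (a point): centre of the top of the round black rubber rest (90 mm diameter), fixed in the steel tray (170 x 230 mm, rim 18 mm high), 7 mm above the table; the crank's foot stands on it at the start, within 12 mm of its centre
- tray: the fixed steel instrument tray, origin under its middle; the rest is 45 mm from the middle towards its -y
- forceps: bystander: steel forceps 130 mm long lying in the tray
- knife: bystander: knife with black handle lying on the pale green cutting board at the side
- pot_blue: bystander: white specimen pot with blue lid, 60 mm diameter, 75 mm tall, beyond the tray
- pot_green: bystander: white specimen pot with green lid, the same size, beyond the tray
- bucket: bystander: open white bucket 130 mm wide, 120 mm tall, at the left side
- wash_bottle: bystander: white wash bottle with red cap, 68 mm diameter, 170 mm tall, at the left side
Mind the look-alikes: they are no part of the job. Of the things like the crank, leave any that is purple; of the rest the smaller one is meant.

How it is judged (in metres and radians):
On the way, in this order (a step that is already met when the one before it is completed fails the run):
1. the crank is fully home on the hidden hex, upright (horizontal distance between crank_foot and drive below 0.004 m and z of crank_foot in the frame of drive below 0.004 m and angle between crank_foot's own z axis and vertical below 0.07 rad), for 0.2 s.
2. with the crank still on the hex, the jaw has the jar against the stop, the pad pushed clearly in (all of step 1 and value of joint pad between 0.0025 and 0.01 m and value of joint pad above 0.003 m), for 0.2 s.
At the end, for the whole second after the job is handed in: The jar stands upright against the stop (within 4 mm), the sprung pad is pushed in 2.5 to 10 mm, and the crank stands upright and still on the rubber rest, its foot's centre within 35 mm of the rest's centre (value of joint pad between 0.0025 and 0.01 m and x of jar_mid in the frame of stop_face above -0.036 m and angle between jar_mid's own z axis and vertical below 0.1 rad and horizontal distance between crank_foot and rest below 0.035 m and z of crank_foot in the frame of rest below 0.004 m and angle between crank_foot's own z axis and vertical below 0.07 rad and linear speed of each of crank, jar below 0.02 m/s); the robot touches nothing.
It fails at once if the pad is pushed all the way in (over 11.5 mm): the jar is squeezed too hard (value of joint pad above 0.0115 m).
It fails at once if the crank is forced down on the clamp (over 40 N) while it is not home on the hex (z of crank_foot in the frame of drive above 0.015 m and contact force between crank and clamp above 40 N).
It fails at once if the robot itself pushes on the jar or on the clamp and its jaw (over 3 N) (contact force between any of the fingers, the arm and jar above 3 N or contact force between any of the fingers, the arm and clamp above 3 N).
It fails at once if a bystander is moved more than 25 mm (distance of any of forceps, knife, pot_blue, pot_green, bucket, wash_bottle from where it was at the start of the episode above 0.025 m).
It also fails if it takes over 72 s, if anything falls off the work surface, if the arm or the gripper's body presses on something with over 40 N, if the wrist force passes 120 N, or if a joint passes its speed limit or range.

### The arm

A 7-joint arm with a two-finger parallel gripper is mounted at the origin on the work surface. World frame = base frame: x ahead of the robot, y to its left, z up, the work surface at z = 0. Lengths are in mm, angles in rad, forces in N, time in s.
With the tool pointing down it reaches from about 400 to 875 mm from the base axis. Payload 4.4 kg.
Tool frame: the origin (TCP) lies on the centre line of the jaws, within the pads' length; the fingertips stand 25 mm ahead of it and the grasp point (between the pads) lies 6 mm ahead of it (ctrl.finger_overhang is the distance from the TCP to the fingertips, in mm); z points along the fingers, y is the line along which they close (so a half turn about z gives the same grasp; the last joint's range is limited). The gripper opens to 85 mm and grips with 20 to 120 N. Pads are 22 mm wide; open, the fingers measure 114 mm over their backs; the gripper's body (76 mm by 85 mm) begins 54 mm behind the grasp point. The pads swing forward as they close: fully open they stand 13 mm farther back than shut.
Start: joints at [1.066, 0.628, 0.038, 1.517, -0.027, 0.996, -0.02], TCP at [276.182, -588.422, 256.313] pointing down, gripper open.
Joint ranges: [-3.06, 3.06], [-0.37, 2.12], [-1.25, 1.32], [0.18, 2.47], [-1.1, 4.24], [0.23, 1.98], [-2.94, 2.94]. Speed limits (rad/s): [2.57, 2.57, 3.14, 3.14, 3.14, 3.14, 3.14].

### API

Orientations are given as [roll, pitch, yaw] about the fixed x, y, z axes, in that order (R = Rz(yaw) Ry(pitch) Rx(roll)).
In Python, from cell import ctrl gives the robot as it stands. The module is installed in compiled form; this text tells all that it offers.
- The arm moves only by the tool play_rows, never from a script. Its argument "targets" is a list of rows, each a list of 5 numbers: the closure, from 0 (fully open) to 1 (shut), then the shift along the tool's x, y, z in cm, then the turn about the tool's z in degrees. In form: [[gripper, dx, dy, dz, spin], ...]. A call has 1 to 10 rows; each row is the pose to reach, as a shift and turn from the pose commanded when the call began, along the tool's axes at that moment; what a row does not reach only later rows make up. A row lasts 1/10 s, in which the tool goes at most 50 mm and 8.59 degrees, less where a joint would pass 70% of its speed; a pose out of reach is approached as far as the arm can. A call with a gripper value outside its range is refused whole. The fingers move at their own pace and stop on an object; the grip force is fixed at half the most. Time passes only in rows, so rows that repeat a pose let the fingers close. It gives the time, the measured TCP pose, the force, the opening and the grip force at its end, in the units of the state.
- ctrl.read_state(): the state, without advancing time (a new reading comes with each control period).
- ctrl.get_image(name): name is "scene" or "top" or "wrist"; returns (picture, depth): 480x640x3 uint8, red, green, blue; 480x640 float32, mm along the optical axis (not along the pixel's ray), 0 where there is no reading.
- ctrl.calibration(name): a dict with "vfov" (degrees; the focal length in pixels is half the picture's height over the tangent of half this angle, whatever the lens; pixels are square), "cx", "cy" (the principal point, pixels), "extrinsics" (4x4, takes a point from camera to world coordinates); the wrist camera has in their place "mount" (4x4, takes a point from camera to tool coordinates, whose origin is the TCP and whose axes are the flange's). Camera axes: x right, y down, z forward; pixel columns grow to the right and rows downward; lengths in mm; the calibration is good to about 2 mm. A picture is of the moment at which its call begins: read the wrist's pose just before it. calibration takes no time and is no camera call.
- ctrl.finish_job(): hands the job in; it is judged then, once.
Trained networks look in the newest picture that a camera, given by its name, has taken for a name from the list of things; names that differ only in an ending like _2 or _b are one class to them, and where a whole thing is asked for, a point or a joint stands for the part that bears it (a point fixed in the world has none). Each returns a list of dicts, best first, with "confidence" (0 to 1); they miss things now and then, are a little off and sometimes report something else, mostly with a low value. They report only what shows in the picture. A call takes as long as a camera call. They do not tell look-alikes from the thing itself.
- ctrl.search_frame(camera, name): "bbox" ([left, top, right, bottom] in pixels, round what is visible of it).
- ctrl.trace(camera, name): "pixels" (480x640 bool, what is visible of it) and "bbox" ([left, top, right, bottom] in pixels, round what is visible of it).
The state is a dict: "clock": time; "qpos": joint angles; "qd": joint speeds; "tau": joint torques, N m; "eef_pos": TCP position; "tool_rot": TCP orientation; "force": force on the tool from outside, world axes, zero at the start; "torque": the same for the moment, N m; "width": finger opening in mm; "gripper_force": force on a finger pad.
Only numpy, scipy, OpenCV 4.12 (cv2) and the standard library are available. Lean on these libraries where they do the work, as an engineer would, in place of code of your own. Each camera call takes 0.05 s, during which the arm holds its last target. There are 200 camera calls.

## Working session

There is one attempt and no reset: what is moved stays moved. The work goes in short steps, Python scripts to look and compute and a tool call to move; the robot and the scene stay as the last step left them, time stands still between calls to the robot, and variables do not carry over. Pictures are saved under pics/ and viewed, at most 10 in all, crops included, and the job is handed in when it is done.

Besides the shell and the picture viewer there is one more tool, called after ">>>" as name([rows], argument=value, ...), one row to a line, values as JSON. play_rows: Moves the arm, as the interface text tells. Its arguments: {"type":"object","properties":{"targets":{"type":"array"}},"required":["targets"]}

```bash
mkdir -p pics; cat > h.py <<'E'
import numpy as np, cv2
from cell import ctrl
from scipy.spatial.transform import Rotation as R
def cam(n):
    c=ctrl.calibration(n)
    f=240/np.tan(np.radians(c['vfov']/2))
    if 'extrinsics' in c: T=np.array(c['extrinsics'])
    else:
        s=ctrl.read_state(); T=np.eye(4); T[:3,:3]=R.from_euler('xyz',s['tool_rot']).as_matrix(); T[:3,3]=s['eef_pos']; T=T@np.array(c['mount'])
    return f,c['cx'],c['cy'],T
def shot(n):
    k=cam(n); im,d=ctrl.get_image(n); return im,d,k
def cloud(d,k):
    f,cx,cy,T=k; v,u=np.mgrid[:480,:640]
    P=np.stack([(u-cx)/f*d,(v-cy)/f*d,d,np.ones_like(d)],-1)@T.T
    P=P[...,:3]; P[d==0]=np.nan; return P
def proj(p,k):
    f,cx,cy,T=k; q=np.linalg.inv(T)@np.append(p,1); return q[0]/q[2]*f+cx,q[1]/q[2]*f+cy
def save(n,im): cv2.imwrite('pics/'+n,im[...,::-1])
E
python3 - <<'E'
from h import *
s=ctrl.read_state(); print(s['clock'],s['eef_pos'],s['tool_rot'],s['width'],ctrl.finger_overhang)
for n in('top','scene'):
    im,d,k=shot(n); save(n+'0.png',im); np.savez(n+'0.npz',im=im,d=d); P=cloud(d,k)
    for t in('crank_hub','crank_knob','crank','clamp','drive','jar','rest','tray'):
        for r in ctrl.search_frame(n,t):
            b=r['bbox']; u,v=int((b[0]+b[2])/2),int((b[1]+b[3])/2)
            print(n,t,round(r['confidence'],2),np.round(b),np.round(P[min(v,479),min(u,639)]))
E
```

```text
0.0 [ 275.92222152 -587.87444451  255.39511798] [-3.13967137e+00  2.04185233e-05  4.38738683e-01] 85.08777633017829 25.0
top crank_hub 0.92 [200. 318. 256. 369.] [291. 213.  98.]
top crank_hub 0.81 [263. 196. 288. 247.] [583. 103.  83.]
top crank_hub 0.59 [332. 291. 353. 335.] [363. -60.  69.]
top crank_knob 0.88 [198. 318. 255. 372.] [289. 215. 101.]
top crank_knob 0.63 [264. 196. 288. 244.] [586. 103.  80.]
top crank_knob 0.6 [328. 290. 352. 336.] [364. -55.  75.]
top crank 0.93 [198. 317. 256. 373.] [288. 212. 105.]
top crank 0.9 [332. 291. 351. 338.] [359. -57.  76.]
top crank 0.7 [263. 198. 291. 245.] [583.  98.  83.]
top clamp 0.65 [338. 154. 410. 274.] [ 604. -138.   70.]
top clamp 0.32 [216. 205. 316. 280.] [538. 132.   8.]
top drive 0.9 [339. 156. 409. 275.] [ 600. -139.   66.]
top jar 0.6 [351. 168. 379. 198.] [ 678. -116.   85.]
top jar 0.49 [360. 198. 387. 212.] [ 628. -137.   60.]
top rest 0.87 [216. 203. 314. 281.] [539. 136.  -3.]
top tray 0.92 [216. 204. 313. 281.] [538. 138.   7.]
top tray 0.72 [ 83. 195. 126. 222.] [609. 501. 127.]
scene crank_hub 0.87 [301. 257. 33
[... 368 characters left out ...]
3.] [352. -71.  69.]
scene crank 0.97 [305. 255. 337. 296.] [576.  96.  81.]
scene crank 0.82 [410. 219. 474. 278.] [292. 221.  98.]
scene crank 0.77 [334. 175. 364. 212.] [357. -69.  75.]
scene clamp 0.85 [210. 174. 310. 284.] [ 604. -136.   38.]
scene clamp 0.52 [304. 256. 336. 299.] [581.  99.  83.]
scene clamp 0.46 [179. 102. 230. 147.] [ 518. -578.   22.]
scene drive 0.9 [209. 176. 307. 283.] [ 620. -124.   64.]
scene jar 0.56 [225. 228. 254. 264.] [692. -93.  91.]
scene rest 0.79 [283. 244. 399. 344.] [543. 134.   7.]
scene rest 0.58 [210. 178. 313. 281.] [ 604. -132.   42.]
scene tray 0.88 [284. 247. 397. 346.] [548. 140.  10.]
scene tray 0.39 [207. 176. 307. 284.] [ 620. -124.   64.]
```

```bash
python3 - <<'E'
import numpy as np,cv2
im=np.load('top0.npz')['im']
cv2.imwrite('pics/topc.png',cv2.resize(im[140:390,180:430],(750,600)[::1] if 0 else (600,600),interpolation=cv2.INTER_CUBIC)[...,::-1])
E
```

```text
(no output)
```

View pics/topc.png

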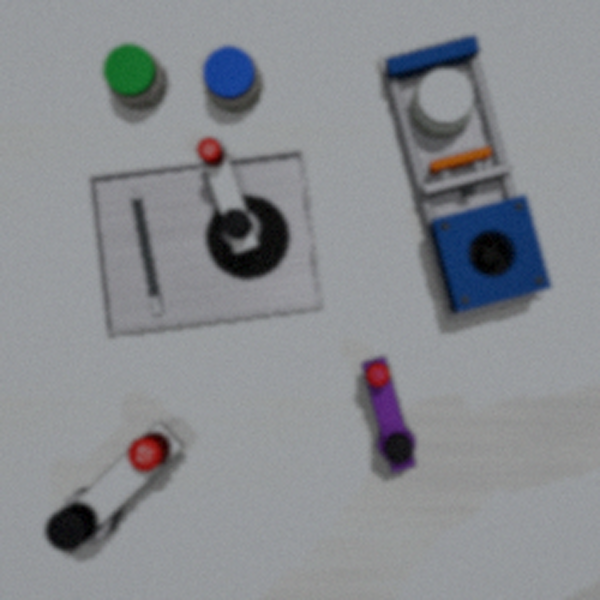

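View pics/scene0.png

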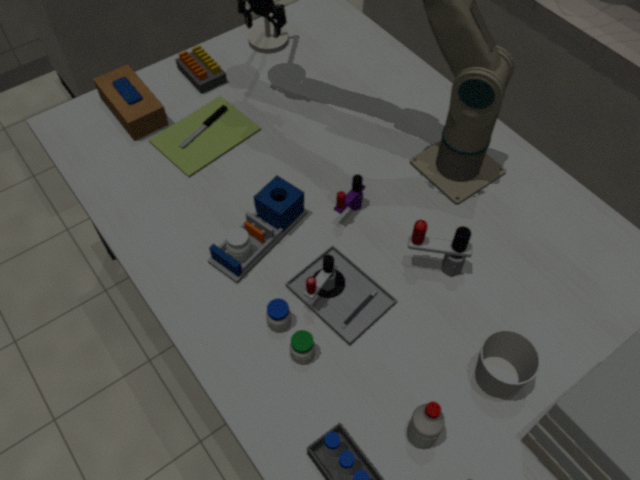

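The crank candidates in the top view are: tray crank at px (279,233), white and small; big white crank at (209,359); purple crank at (345,326). The tray one is meant: not purple, and the smaller of the two white ones. In the crop its hub is at (237,223) and its red grip at (210,150). The clamp's well is at crop (492,253).

```bash
cat >> h.py <<'E'
def meas(im,P,c,zr,r,col):
    h=cv2.cvtColor(im,cv2.COLOR_RGB2HSV).astype(int); red=(h[...,1]>110)&((h[...,0]<10)|(h[...,0]>170)); blk=h[...,2]<70; blue=(h[...,1]>110)&(abs(h[...,0]-112)<12)
    m=dict(red=red,blk=blk,blue=blue)[col]&(P[...,2]>zr[0])&(P[...,2]<zr[1])&(np.hypot(P[...,0]-c[0],P[...,1]-c[1])<r)
    return m
E
python3 - <<'E'
from h import *
for n in('top','scene'):
    z=np.load(n+'0.npz'); P=cloud(z['d'],cam(n)); im=z['im']
    for nm,a in dict(hub=((575,100),(105,150),60,'blk'),knob=((600,110),(105,150),90,'red'),gear=((550,-150),(80,115),110,'blue')).items():
        m=meas(im,P,*a); q=P[m]; print(n,nm,len(q),q.mean(0).round(1),q.min(0).round(),q.max(0).round())
    xy=q[:,:2].astype(np.float32); print(cv2.minAreaRect(xy))
    im2=P[...,2]
s=ctrl.read_state(); print(s['qpos'])
E
```

```text
top hub 123 [557.   93.4 125.4] [538.  78. 108.] [618. 119. 133.]
top knob 80 [620.7 116.  131.1] [611. 105. 109.] [632. 126. 141.]
top gear 1301 [ 523.1 -159.1   99.3] [ 467. -216.   80.] [ 579. -103.  108.]
((523.123046875, -159.93734741210938), (94.49880981445312, 93.51945495605469), 15.057327270507812)
scene hub 188 [570.4 102.4 122. ] [538.  79. 105.] [633. 130. 138.]
scene knob 99 [622.  119.7 124.9] [557.  92. 106.] [633. 130. 138.]
scene gear 1107 [ 527.2 -155.6   97.8] [ 468. -219.   80.] [581. -99. 109.]
((524.5383911132812, -159.2842559814453), (98.20742797851562, 99.21646881103516), 16.682615280151367)
[ 1.06619709  0.62837967  0.03849069  1.51742204 -0.0270067   0.99631662
 -0.02004818]
```

```bash
cat >> h.py <<'E'
def go(p):
    s=ctrl.read_state(); M=R.from_euler('xyz',s['tool_rot']).as_matrix(); print('shift cm',(M.T@(np.array(p)-s['eef_pos'])/10).round(2),'yaw',np.degrees(s['tool_rot']).round(2),'pos',s['eef_pos'].round(1),'t',s['clock'],'q7',s['qpos'][-1],'F',np.round(s['force'],1))
E
python3 -c "
from h import *
print(np.array(ctrl.calibration('wrist')['mount']).round(3)); go([557,93,330])"
```

```text
[[   0.      -0.948   -0.317   80.975]
 [   1.       0.      -0.      -0.643]
 [   0.      -0.317    0.948 -117.246]
 [   0.       0.       0.       1.   ]]
shift cm [ 54.37 -49.76  -7.37] yaw [-180.     -0.     25.14] pos [ 276.2 -588.4  256.3] t 0.9 q7 -0.020048183131824045 F [-0.3 -0.1  0.2]
```

```bash
python3 -c "
from h import *
go([523,-160,290])"
```

```text
shift cm [ 40.54 -28.3   -3.37] yaw [-180.     -0.     25.14] pos [ 276.2 -588.4  256.3] t 0.9 q7 -0.020048183131824045 F [-0.3 -0.1  0.2]
```

>>> play_rows([
  [0, 40.5, -28.3, -3.4, 0],
  [0, 40.5, -28.3, -3.4, 0],
  [0, 40.5, -28.3, -3.4, 0],
  [0, 40.5, -28.3, -3.4, 0],
  [0, 40.5, -28.3, -3.4, 0],
  [0, 40.5, -28.3, -3.4, 0],
  [0, 40.5, -28.3, -3.4, 0],
  [0, 40.5, -28.3, -3.4, 0],
  [0, 40.5, -28.3, -3.4, 0],
  [0, 40.5, -28.3, -3.4, 0],
])

```text
clock: 1.9
eef_pos: [523.7, -157.7, 290.8]
tool_rot: [3.141, -0.001, 0.44]
force: [0.9, -0.2, -0.2]
width: 85.2
gripper_force: 0.0
```

```bash
python3 - <<'E'
from h import *
go([523,-160,290])
im,d,k=shot('wrist'); save('w1.png',im); np.savez('w1.npz',im=im,d=d,T=k[3]); P=cloud(d,k)
h=cv2.cvtColor(im,cv2.COLOR_RGB2HSV)
m=meas(im,P,(523,-160),(90,110),100,'blue'); print(m.sum(),np.median(P[m],0).round(1)); print(cv2.minAreaRect(P[m][:,:2].astype(np.float32)))
go([557,93,290])
E
```

```text
shift cm [-0.16  0.18  0.08] yaw [ 1.7998e+02 -6.0000e-02  2.5200e+01] pos [ 523.7 -157.7  290.8] t 1.9 q7 -0.889491539077908 F [ 0.9 -0.2 -0.2]
10534 [ 528.5 -160.    99.6]
((523.5324096679688, -161.73333740234375), (96.60694122314453, 95.27893829345703), 15.054189682006836)
shift cm [ 13.08 -20.5    0.3 ] yaw [-179.8    -0.45   25.82] pos [ 528.5 -148.5  291.3] t 1.95 q7 -0.8925303197990799 F [3.8 6.  1.1]
```

View pics/w1.png

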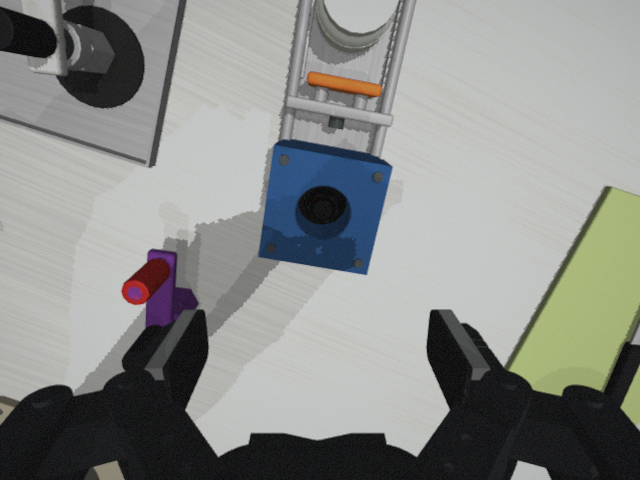

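The picture shows the gearbox at (260–390, 140–275), its well at (324,205), and the jaw and jar above it. Next I look at the hub, with the tool held at the same yaw.

>>> play_rows([
  [0, 13.8, -21.5, 0, 0],
  [0, 13.8, -21.5, 0, 0],
  [0, 13.8, -21.5, 0, 0],
  [0, 13.8, -21.5, 0, 0],
  [0, 13.8, -21.5, 0, 0],
  [0, 13.8, -21.5, 0, 0],
  [0, 13.8, -21.5, 0, 0],
  [0, 13.8, -21.5, 0, 0],
  [0, 13.8, -21.5, 0, 0],
])

```text
clock: 2.85
eef_pos: [556.2, 90.6, 290.4]
tool_rot: [3.141, 0.001, 0.435]
force: [-0.1, -0.1, 0.6]
width: 85.6
gripper_force: 0.0
```

```bash
python3 - <<'E'
from h import *
def onplane(uv,k,z):
    f,cx,cy,T=k; r=np.c_[(uv[:,0]-cx)/f,(uv[:,1]-cy)/f,np.ones(len(uv))]@T[:3,:3].T; o=T[:3,3]
    return (o+r*((z-o[2])/r[:,2])[:,None])[:,:2]
f,cx,cy,_=cam('wrist')
z=np.load('w1.npz'); k=(f,cx,cy,z['T']); P=cloud(z['d'],k)
m=((P[...,2]>93)&(P[...,2]<106)); m[:130]=0; m[285:]=0; m[:,:250]=0; m[:,400:]=0; m=m.astype(np.uint8)
m=cv2.morphologyEx(m,cv2.MORPH_OPEN,np.ones((3,3)))
cs,hi=cv2.findContours(m,cv2.RETR_CCOMP,cv2.CHAIN_APPROX_NONE)
for c,hh in zip(cs,hi[0]):
    if len(c)<60: continue
    q=onplane(c[:,0].astype(float),k,99.6).astype(np.float32)
    print('hole' if hh[3]>=0 else 'outer',len(c),cv2.minAreaRect(q), cv2.fitEllipse(q),cv2.minEnclosingCircle(q))
    print(cv2.boundingRect(c))
go([557,93,290])
im,d,k=shot('wrist'); save('w2.png',im); np.savez('w2.npz',im=im,d=d,T=k[3]); P=cloud(d,k)
for nm,a in dict(hub=((557,93),(120,150),40,'blk'),knob=((621,116),(125,150),40,'red')).items():
    mm=meas(im,P,*a); q=P[mm]
    if len(q): print(nm,len(q),q.mean(0).round(1),np.median(q,0).round(1),q.min(0).round(),q.max(0).round())
E
```

```text
outer 472 ((524.1082763671875, -162.00823974609375), (96.73346710205078, 95.9889907836914), 15.046527862548828) ((524.2841186523438, -161.99090576171875), (112.13296508789062, 113.1189956665039), 106.48023223876953) ((524.3646850585938, -161.90394592285156), 67.35127258300781)
(259, 144, 134, 130)
hole 157 ((524.6653442382812, -161.42425537109375), (44.49867248535156, 45.74764633178711), 25.210590362548828) ((524.6552124023438, -161.55709838867188), (44.762996673583984, 45.723201751708984), 30.322181701660156) ((523.8587036132812, -161.96202087402344), 23.735029220581055)
(295, 185, 56, 53)
shift cm [ 0.17 -0.19  0.04] yaw [1.7994e+02 3.0000e-02 2.4940e+01] pos [556.2  90.6 290.4] t 2.85 q7 -1.3659027566093345 F [-0.1 -0.1  0.6]
hub 1001 [553.1  92.  126.3] [553.2  92.  126.4] [538.  78. 120.] [566. 105. 129.]
knob 630 [622.6 116.8 132.3] [622.9 116.8 132.4] [611. 106. 129.] [634. 128. 134.]
```

View pics/w2.png

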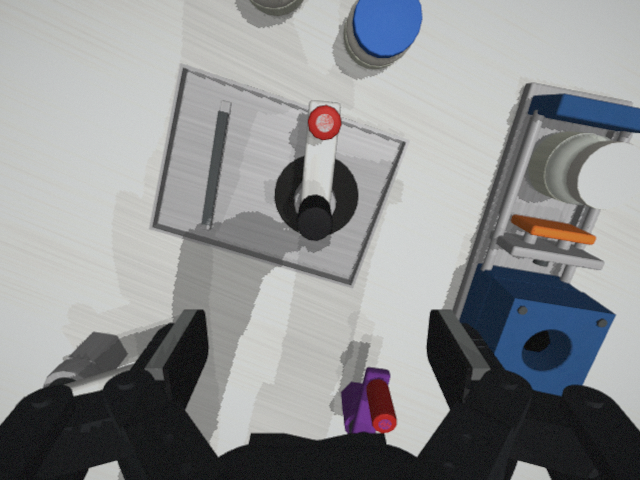

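Hub at px (315,220), grip at (325,122), measured at world (553,92) and (623,117). They are 74 mm apart, so this is the right crank, pointing at 19.6°. Descending now.

```bash
python3 -c "
from h import *
go([552.8,91.8,150])"
```

```text
shift cm [-0.26 -0.25 14.04] yaw [1.7995e+02 2.0000e-02 2.4940e+01] pos [556.3  90.7 290.4] t 2.9 q7 -1.3660177065488635 F [ 0.2  0.5 -0.1]
```

>>> play_rows([
  [0, -0.3, -0.1, 5, 5.5],
  [0, -0.3, -0.1, 10, 5.5],
  [0, -0.3, -0.1, 14, 5.5],
  [0, -0.3, -0.1, 14, 5.5],
  [0, -0.3, -0.1, 14, 5.5],
  [0, -0.3, -0.1, 14, 5.5],
])

```text
clock: 3.5
eef_pos: [554.9, 92.5, 152.7]
tool_rot: [3.141, -0.004, 0.342]
force: [0.2, 0.5, 0.8]
width: 85.5
gripper_force: 0.0
```

```bash
python3 - <<'E'
from h import *
go([552.8,91.8,112])
im,d,k=shot('wrist'); np.savez('w3.npz',im=im,d=d,T=k[3]); P=cloud(d,k); save('w3.png',im)
for nm,a in dict(hub=((553,92),(122,150),40,'blk'),knob=((621,116),(125,150),40,'red')).items():
    mm=meas(im,P,*a); q=P[mm]
    if len(q): print(nm,len(q),q.mean(0).round(1),np.median(q,0).round(1),q.min(0).round(),q.max(0).round(), cv2.minEnclosingCircle(q[:,:2].astype(np.float32)))
E
```

```text
shift cm [-0.24 -0.01  4.07] yaw [179.96  -0.25  19.58] pos [554.9  92.5 152.7] t 3.5 q7 -1.4557427352506225 F [0.2 0.5 0.8]
hub 3032 [553.5  92.1 126.3] [553.6  92.1 126.5] [538.  78. 122.] [566. 105. 129.] ((552.11865234375, 91.86132049560547), 14.26696491241455)
knob 2793 [622.7 116.9 132.3] [622.4 117.2 132.4] [611. 105. 129.] [634. 128. 135.] ((622.45068359375, 116.64556121826172), 11.685720443725586)
```

>>> play_rows([
  [0, 0, 0, 2, 0],
  [0, 0, 0, 3.8, 0],
  [0, 0, 0, 3.8, 0],
  [0, 0, 0, 3.8, 0],
  [0.3, 0, 0, 3.8, 0],
  [0.6, 0, 0, 3.8, 0],
  [1, 0, 0, 3.8, 0],
  [1, 0, 0, 3.8, 0],
  [1, 0, 0, 3.8, 0],
  [1, 0, 0, 3.8, 0],
])

```text
clock: 4.55
eef_pos: [553.5, 92.5, 112.9]
tool_rot: [3.141, -0.001, 0.343]
force: [0.2, -1.5, 4.9]
width: 27.0
gripper_force: 58.6
```

>>> play_rows([
  [1, 0, 0, -1, 0],
  [1, 0, 0, -4, 0],
  [1, 0, 0, -8, 0],
  [1, -1, 3, -12, 0],
  [1, -4, 8, -12.5, 0],
  [1, -6, 12.5, -12.5, 0],
  [1, -8.2, 17, -12.5, 0],
  [1, -10.3, 21, -12.5, 0],
  [1, -11.2, 23, -12.5, 0],
  [1, -11.2, 23, -12.5, 0],
])

```text
clock: 5.55
eef_pos: [522.7, -167.6, 237.0]
tool_rot: [3.139, 0.003, 0.334]
force: [0.2, 0.2, -4.9]
width: 26.9
gripper_force: 60.2
```

```bash
python3 - <<'E'
from h import *
im,d,k=shot('wrist')
go([524.2,-161.9,237])
im,d,k=shot('wrist'); np.savez('w4.npz',im=im,d=d,T=k[3]); P=cloud(d,k); save('w4.png',im)
s=ctrl.read_state();M=R.from_euler('xyz',s['tool_rot']).as_matrix()
for nm,a in dict(hub=((524,-162),(225,280),40,'blk'),knob=((594,-137),(235,280),40,'red')).items():
    mm=meas(im,P,*a); q=P[mm]
    if len(q): print(nm,len(q),q.mean(0).round(1),q.min(0).round(),q.max(0).round(), cv2.minEnclosingCircle(q[:,:2].astype(np.float32)))
E
```

```text
shift cm [ 0.15 -0.17 -0.01] yaw [-1.7998e+02  1.1000e-01  1.9350e+01] pos [ 523.4 -164.   236.9] t 5.6 q7 -0.9888145047604668 F [ 0.5  1.6 -3.9]
hub 21959 [ 527.4 -159.6  257. ] [ 498. -202.  225.] [ 549. -122.  280.] ((524.0010986328125, -161.9995880126953), 39.99961853027344)
knob 4751 [ 593.2 -139.   255.9] [ 581. -151.  252.] [ 604. -128.  258.] ((592.4727783203125, -139.186767578125), 11.812586784362793)
```

View pics/w4.png

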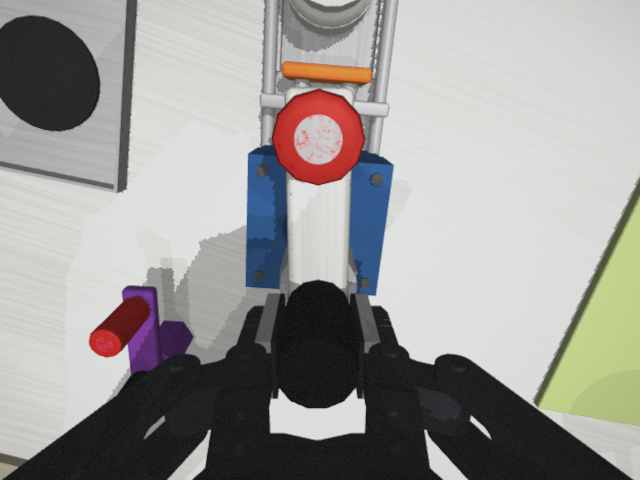

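The picture shows the crank held upright, grip at (318,137), arm over the gearbox. Descending to just above the mouth, then checking the settled pose.

>>> play_rows([
  [1, 0, 0, 1, 0],
  [1, 0, 0, 2, 0],
  [1, 0, 0, 2.3, 0],
  [1, 0, 0, 2.3, 0],
  [1, 0, 0, 2.3, 0],
])

```text
clock: 6.15
eef_pos: [525.0, -161.2, 214.2]
tool_rot: [-3.141, 0.0, 0.343]
force: [0.1, -0.3, -3.6]
width: 26.6
gripper_force: 60.3
```

```bash
python3 - <<'E'
from h import *
go([524.2,-161.9,205])
im,d,k=shot('wrist'); P=cloud(d,k)
for nm,a in dict(knob=((594,-137),(215,260),40,'red')).items():
    mm=meas(im,P,*a); q=P[mm]; print(nm,len(q),q.mean(0).round(1), cv2.minEnclosingCircle(q[:,:2].astype(np.float32)))
m=meas(im,P,(524,-162),(93,106),80,'blue'); xy=P[m][:,:2].astype(np.float32); print(m.sum(),cv2.minAreaRect(xy))
im,d,k=shot('top'); save('t5.png',im)
E
```

```text
shift cm [-0.1   0.04  0.92] yaw [-1.7999e+02  1.0000e-02  1.9680e+01] pos [ 525.  -161.2  214.2] t 6.15 q7 -0.9897826652423058 F [ 0.1 -0.3 -3.6]
knob 6653 [ 594.4 -135.8  233.5] ((593.9275512695312, -135.94223022460938), 11.767959594726562)
10203 ((523.6952514648438, -161.84461975097656), (96.31552124023438, 95.77339172363281), 15.036334037780762)
```

>>> play_rows([
  [1, 0, 0.1, 0, 0],
  [1, 0, 0.1, 0.5, 0],
  [1, 0, 0.1, 1, 0],
  [1, 0, 0.1, 1.3, 0],
  [1, 0, 0.1, 1.6, 0],
  [1, 0, 0.1, 1.9, 0],
  [1, 0, 0.1, 1.9, 0],
])

```text
clock: 6.95
eef_pos: [524.9, -162.4, 194.8]
tool_rot: [-3.141, 0.001, 0.343]
force: [0.5, -0.1, -5.4]
width: 26.6
gripper_force: 60.3
```

>>> play_rows([
  [1, 0, 0, 0.2, 0],
  [1, 0, 0, 0.4, 0],
  [1, 0, 0, 0.5, 0],
  [1, 0, 0, 0.5, 0],
])

```text
clock: 7.35
eef_pos: [525.1, -162.5, 190.2]
tool_rot: [-3.141, 0.0, 0.343]
force: [0.0, 0.3, -4.3]
width: 26.5
gripper_force: 60.3
```

>>> play_rows([
  [1, 0, 0, 0.1, 0],
  [1, 0, 0, 0.2, 0],
  [1, 0, 0, 0.2, 0],
  [1, 0, 0, 0.2, 0],
])

```text
clock: 7.75
eef_pos: [525.4, -162.5, 188.6]
tool_rot: [3.141, -0.001, 0.343]
force: [0.5, -0.5, -1.3]
width: 26.9
gripper_force: 60.4
```

>>> play_rows([
  [1, 0, 0, 0.15, 3],
  [1, 0, 0, 0.15, 6],
  [1, 0, 0, 0.15, 9],
  [1, 0, 0, 0.15, 12],
  [1, 0, 0, 0.15, 15],
  [1, 0, 0, 0.15, 18],
  [1, 0, 0, 0.15, 21],
  [1, 0, 0, 0.15, 24],
  [1, 0, 0, 0.15, 27],
  [1, 0, 0, 0.15, 30],
])

```text
clock: 8.75
eef_pos: [525.5, -162.0, 186.6]
tool_rot: [-3.141, -0.0, -0.182]
force: [1.1, -0.2, -3.9]
width: 26.8
gripper_force: 60.1
```

>>> play_rows([
  [1, 0, 0, 0.1, 0],
  [1, 0, 0, 0.2, 0],
  [1, 0, 0, 0.3, 0],
  [1, 0, 0, 0.3, 0],
])

```text
clock: 9.15
eef_pos: [526.0, -162.2, 185.2]
tool_rot: [-3.141, -0.002, -0.179]
force: [-2.2, 2.3, 8.7]
width: 26.9
gripper_force: 61.5
```

>>> play_rows([
  [1, 0, 0, -0.05, 3],
  [1, 0, 0, -0.05, 6],
  [1, 0, 0, -0.05, 9],
  [1, 0, 0, -0.05, 12],
  [1, 0, 0, -0.05, 15],
  [1, 0, 0, -0.05, 15],
])

```text
clock: 9.75
eef_pos: [525.9, -162.5, 185.2]
tool_rot: [-3.141, -0.002, -0.441]
force: [-0.1, 1.2, 5.3]
width: 26.9
gripper_force: 61.1
```

```bash
python3 - <<'E'
from h import *
go([524.2,-161.9,180])
s=ctrl.read_state(); print(s['torque'],s['tool_rot'])
im,d,k=shot('wrist'); P=cloud(d,k)
mm=meas(im,P,(594,-172),(190,260),70,'red'); q=P[mm]; print(len(q),q.mean(0).round(1), cv2.minEnclosingCircle(q[:,:2].astype(np.float32)))
E
```

```text
shift cm [-0.18  0.02  0.52] yaw [-1.7997e+02 -1.0000e-01 -2.5290e+01] pos [ 525.9 -162.5  185.2] t 9.75 q7 -1.5822752496150154 F [-0.1  1.2  5.3]
[0.25930466 0.16496109 0.07712626] [-3.14114047e+00 -1.76702276e-03 -4.41325793e-01]
6638 [ 592.5 -193.9  204.5] ((592.0933227539062, -193.63140869140625), 11.76109504699707)
```

```bash
cat >> h.py <<'E'
def pad(im,P):
    h=cv2.cvtColor(im,cv2.COLOR_RGB2HSV).astype(int); m=(h[...,1]>150)&(h[...,0]>8)&(h[...,0]<22)&(h[...,2]>80)
    q=P[m]; q=q[np.isfinite(q).all(1)]-[523.9,-161.9,0]; a=np.radians(15.04); x=q[:,0]*np.cos(a)+q[:,1]*np.sin(a); y=-q[:,0]*np.sin(a)+q[:,1]*np.cos(a)
    g=(x>70)&(x<180)&(abs(y)<50)&(q[:,2]>20); t=g&(q[:,2]>np.percentile(q[g,2],50)-3)
    return g.sum(),np.percentile(x[g],[2,50,98]).round(1),np.median(q[g,2]).round(1)
E
python3 - <<'E'
from h import *
z=np.load('w1.npz'); f,cx,cy,_=cam('wrist'); print(pad(z['im'],cloud(z['d'],(f,cx,cy,z['T']))))
z=np.load('w4.npz'); print('w4',pad(z['im'],cloud(z['d'],(f,cx,cy,z['T']))))
im,d,k=shot('wrist'); print('now',pad(im,cloud(d,k)))
z=np.load('top0.npz'); k=cam('top'); print('top0',pad(z['im'],cloud(z['d'],k)))
im,d,k=shot('top'); print('topnow',pad(im,cloud(d,k)))
E
```

```text
(np.int64(969), array([ 98.6, 102.5, 107.5]), np.float64(63.0))
w4 (np.int64(1451), array([ 98.5, 102.5, 107.5]), np.float64(63.0))
now (np.int64(2411), array([101.8, 104.8, 111.1]), np.float64(62.8))
top0 (np.int64(95), array([ 98.1, 102.4, 107. ]), np.float64(62.7))
topnow (np.int64(94), array([101.9, 105.8, 110.3]), np.float64(62.5))
```

The pad has moved 3.4 mm, so the hex is already engaged and turning with the crank. It's binding under torque, so I back off a few degrees and ease it down.

>>> play_rows([
  [1, 0, 0, -0.05, -1.5],
  [1, 0, 0, -0.05, -3],
  [1, -0.05, 0, 0, -4],
  [1, -0.05, 0, 0.1, -4],
  [1, -0.05, 0, 0.2, -4],
  [1, -0.05, 0, 0.2, -4],
])

```text
clock: 10.5
eef_pos: [525.3, -162.3, 182.4]
tool_rot: [-3.141, -0.001, -0.373]
force: [1.5, 0.1, 1.0]
width: 26.6
gripper_force: 60.7
```

>>> play_rows([
  [1, 0, 0, 0.1, 0],
  [1, 0, 0, 0.2, 0],
  [1, 0, 0, 0.3, 0],
  [1, 0, 0, 0.4, 0],
  [1, 0, 0, 0.4, 0],
])

```text
clock: 11.0
eef_pos: [525.3, -162.3, 178.8]
tool_rot: [-3.141, -0.001, -0.373]
force: [1.6, 1.2, 4.4]
width: 26.9
gripper_force: 61.1
```

>>> play_rows([
  [1, 0, 0, 0.1, 0],
  [1, 0, 0, 0.2, 0],
  [1, 0, 0, 0.3, 0],
  [1, 0, 0, 0.4, 0],
  [1, 0, 0, 0.5, 0],
  [1, 0, 0, 0.6, 0],
  [1, 0, 0, 0.7, 0],
  [1, 0, 0, 0.8, 0],
  [1, 0, 0, 0.8, 0],
])

```text
clock: 11.9
eef_pos: [525.6, -162.4, 171.7]
tool_rot: [-3.141, -0.002, -0.372]
force: [-0.1, 2.3, 12.8]
width: 26.5
gripper_force: 62.0
```

>>> play_rows([
  [1, -0.1, -0.05, -0.05, 0],
  [1, -0.1, -0.05, 0, 1.5],
  [1, -0.1, -0.05, 0.1, 1.5],
  [1, -0.1, -0.05, 0.2, 0],
  [1, -0.1, -0.05, 0.3, 0],
  [1, -0.1, -0.05, 0.3, 0],
])

```text
clock: 12.5
eef_pos: [524.9, -162.0, 167.5]
tool_rot: [3.141, -0.002, -0.373]
force: [3.9, -0.5, 3.2]
width: 26.9
gripper_force: 60.9
```

>>> play_rows([
  [1, 0.05, 0, 0.1, 0],
  [1, 0.05, 0, 0.2, 0],
  [1, 0.05, 0, 0.3, 0],
  [1, 0.05, 0, 0.4, 0],
  [1, 0.05, 0, 0.5, 0],
  [1, 0.05, 0, 0.6, 0],
  [1, 0.05, 0, 0.7, 0],
  [1, 0.05, 0, 0.7, 0],
])

```text
clock: 13.3
eef_pos: [525.0, -162.1, 160.9]
tool_rot: [3.142, -0.002, -0.373]
force: [3.5, -1.3, 7.9]
width: 26.9
gripper_force: 61.4
```

>>> play_rows([
  [1, 0, 0, 0.1, 0],
  [1, 0, 0, 0.15, 0],
  [1, 0, 0, 0.15, 0],
  [1, 0, 0, 0.15, 0],
])

```text
clock: 13.7
eef_pos: [525.3, -162.3, 160.8]
tool_rot: [-3.141, -0.003, -0.373]
force: [1.5, -0.7, 18.0]
width: 26.7
gripper_force: 62.4
```

```bash
python3 - <<'E'
from h import *
go([524.2,-161.9,160]); print(ctrl.read_state()['torque'])
im,d,k=shot('wrist'); P=cloud(d,k); print(pad(im,P))
mm=meas(im,P,(594,-172),(165,260),70,'red'); q=P[mm]; print(len(q),q.mean(0).round(1), cv2.minEnclosingCircle(q[:,:2].astype(np.float32)))
E
```

```text
shift cm [-0.11  0.    0.08] yaw [-1.7998e+02 -1.6000e-01 -2.1390e+01] pos [ 525.3 -162.3  160.8] t 13.7 q7 -1.5220501778556255 F [ 1.5 -0.7 18. ]
[-0.06966874 -0.32912672  0.0035527 ]
(np.int64(3098), array([102. , 104.9, 111.3]), np.float64(62.7))
6158 [ 593.8 -189.2  180.5] ((570.4171142578125, -179.65684509277344), 36.24751663208008)
```

Home: it sits firmly on the floor at z 160.8. I open part-way, unwind J7 by 240°, and regrip.

>>> play_rows([
  [1, 0, 0, -0.15, 0],
  [0.5, 0, 0, -0.2, 0],
  [0.5, 0, 0, -0.2, 0],
  [0.5, 0, 0, -0.2, -8],
  [0.5, 0, 0, -0.2, -16],
  [0.5, 0, 0, -0.2, -24],
  [0.5, 0, 0, -0.2, -32],
  [0.5, 0, 0, -0.2, -40],
  [0.5, 0, 0, -0.2, -48],
  [0.5, 0, 0, -0.2, -56],
])

```text
clock: 14.75
eef_pos: [522.4, -161.1, 159.7]
tool_rot: [-3.138, 0.003, 0.611]
force: [0.4, 0.4, 0.8]
width: 42.7
gripper_force: 0.0
```

>>> play_rows([
  [0.5, 0, 0, 0, -8.5],
  [0.5, 0, 0, 0, -17],
  [0.5, 0, 0, 0, -25.5],
  [0.5, 0, 0, 0, -34],
  [0.5, 0, 0, 0, -42.5],
  [0.5, 0, 0, 0, -51],
  [0.5, 0, 0, 0, -59.5],
  [0.5, 0, 0, 0, -68],
  [0.5, 0, 0, 0, -76.5],
  [0.5, 0, 0, 0, -85],
])

```text
clock: 15.75
eef_pos: [522.4, -161.3, 159.7]
tool_rot: [-3.138, -0.003, 2.095]
force: [-0.4, -0.3, 0.3]
width: 42.8
gripper_force: 0.0
```

>>> play_rows([
  [0.5, 0, 0, 0, -8.5],
  [0.5, 0, 0, 0, -17],
  [0.5, 0, 0, 0, -25.5],
  [0.5, 0, 0, 0, -34],
  [0.5, 0, 0, 0, -42.5],
  [0.5, 0, 0, 0, -51],
  [0.5, 0, 0, 0, -59.5],
  [0.5, 0, 0, 0, -68],
  [0.5, 0, 0, 0, -76.5],
  [0.5, 0, 0, 0, -85],
])

```text
clock: 16.75
eef_pos: [522.6, -161.6, 159.7]
tool_rot: [3.14, -0.004, -2.705]
force: [-0.1, 0.5, -0.2]
width: 42.8
gripper_force: 0.0
```

```bash
python3 - <<'E'
from h import *
go([524.2,-161.9,160]); s=ctrl.read_state(); print(s['width'],s['qpos'])
im,d,k=shot('top'); print(pad(im,cloud(d,k)))
E
```

```text
shift cm [-0.13 -0.1  -0.03] yaw [ 179.9    -0.22 -154.96] pos [ 522.6 -161.6  159.7] t 16.75 q7 1.5002883797378526 F [-0.1  0.5 -0.2]
42.82761466578092 [ 0.80868975  0.78317822 -0.91697029  1.8805651   0.79723666  0.89968993
  1.50028838]
(np.int64(94), array([102. , 105.5, 110.7]), np.float64(63.1))
```

>>> play_rows([
  [0.5, -0.2, -0.15, -0.1, 0],
  [0.5, -0.2, -0.15, -0.1, 0],
  [0.8, -0.2, -0.15, -0.1, 0],
  [1, -0.2, -0.15, -0.1, 0],
  [1, -0.2, -0.15, -0.1, 0],
  [1, -0.2, -0.15, -0.1, 0],
  [1, -0.2, -0.15, -0.1, 0],
])

```text
clock: 17.5
eef_pos: [526.7, -161.8, 161.9]
tool_rot: [3.141, -0.0, -2.712]
force: [-1.3, 2.2, 3.2]
width: 27.3
gripper_force: 59.3
```

>>> play_rows([
  [1, 0.1, 0, 0, 4],
  [1, 0.1, 0, 0, 10],
  [1, 0.1, 0, 0, 18],
  [1, 0.1, 0, 0, 26],
  [1, 0.1, 0, 0, 34],
  [1, 0.1, 0, 0, 42],
  [1, 0.1, 0, 0, 50],
  [1, 0.1, 0, 0, 58],
  [1, 0.1, 0, 0, 66],
  [1, 0.1, 0, 0, 74],
])

```text
clock: 18.5
eef_pos: [525.7, -164.0, 161.9]
tool_rot: [-3.14, 0.001, 2.275]
force: [-1.2, -2.2, 0.6]
width: 26.5
gripper_force: 59.2
```

```bash
python3 - <<'E'
from h import *
go([525.2,-162.2,161]); s=ctrl.read_state(); print(s['torque'],s['qpos'].round(2) if hasattr(s['qpos'],'round') else s['qpos'])
im,d,k=shot('top'); print(pad(im,cloud(d,k)))
im,d,k=shot('wrist'); P=cloud(d,k); print(pad(im,P)); mm=meas(im,P,(525,-162),(165,260),100,'red'); q=P[mm]; print(len(q),np.median(q,0).round(1))
E
```

```text
shift cm [0.17 0.08 0.09] yaw [-1.7989e+02  8.0000e-02  1.3033e+02] pos [ 525.7 -164.   161.9] t 18.5 q7 0.4478372954969792 F [-1.2 -2.2  0.6]
[-0.40173273  0.37983139  0.26366568] [ 0.62  0.67 -0.58  1.88  0.53  0.75  0.45]
(np.int64(106), array([112.1, 116.6, 121.5]), np.float64(63.1))
(np.int64(2448), array([112. , 113.4, 120.9]), np.float64(61.3))
721 [ 516.5 -224.8  174. ]
```

>>> play_rows([
  [1, 0.1, 0.05, 0, 8],
  [1, 0.1, 0.05, 0, 16],
  [1, 0.1, 0.05, 0, 24],
  [1, 0.1, 0.05, 0, 32],
  [1, 0.1, 0.05, 0, 40],
  [1, 0.1, 0.05, 0, 48],
  [1, 0.1, 0.05, 0, 56],
  [1, 0.1, 0.05, 0, 64],
  [1, 0.1, 0.05, 0, 72],
  [1, 0.1, 0.05, 0, 80],
])

```text
clock: 19.6
eef_pos: [523.5, -163.5, 161.9]
tool_rot: [-3.14, 0.005, 0.882]
force: [-5.8, -3.0, 5.3]
width: 27.1
gripper_force: 60.3
```

```bash
python3 - <<'E'
from h import *
go([525.2,-162.2,161]); s=ctrl.read_state(); print(s['torque'],s['qpos'])
im,d,k=shot('top'); print(pad(im,cloud(d,k)))
im,d,k=shot('scene'); print(pad(im,cloud(d,k)))
E
```

```text
shift cm [0.21 0.05 0.09] yaw [-179.89    0.27   50.53] pos [ 523.5 -163.5  161.9] t 19.6 q7 -0.6146686549867958 F [-5.8 -3.   5.3]
[-0.70624892  1.37568961  0.32961609] [ 0.37289334  0.61713407 -0.18693294  1.88785365  0.18251622  0.65685864
 -0.61466865]
(np.int64(110), array([122.6, 127.5, 133.2]), np.float64(62.3))
(np.int64(30), array([123.3, 128.6, 133. ]), np.float64(63.5))
```

>>> play_rows([
  [1, 0, -0.1, 0, 7],
  [1, 0, -0.15, 0, 14],
  [1, 0, -0.2, 0, 21],
  [1, 0, -0.25, 0, 28],
  [1, 0, -0.3, 0, 35],
  [1, 0, -0.3, 0, 42],
  [1, 0, -0.3, 0, 49],
  [1, 0, -0.3, 0, 56],
  [1, 0, -0.3, 0, 63],
  [1, 0, -0.3, 0, 70],
])

```text
clock: 20.7
eef_pos: [522.7, -161.2, 161.9]
tool_rot: [3.139, 0.001, -0.339]
force: [-2.3, -4.3, 3.0]
width: 27.2
gripper_force: 60.1
```

```bash
cat > chk.py <<'E'
from h import *
go([525.2,-162.2,161]); s=ctrl.read_state(); print(np.round(s['torque'],2),s['qpos'][-1])
im,d,k=shot('top'); P=cloud(d,k); print(pad(im,P))
im,d,k=shot('wrist'); P=cloud(d,k); print(pad(im,P))
q=P[(P[...,2]>84)&(P[...,2]<102)]-[523.9,-161.9,0]; a=np.radians(15.04); x=q[:,0]*np.cos(a)+q[:,1]*np.sin(a); y=-q[:,0]*np.sin(a)+q[:,1]*np.cos(a)
g=(x>110)&(x<202)&(abs(y)<40); print('jar lid',g.sum(), np.percentile(x[g],[1,50,99]) if g.any() else '')
E
python3 chk.py
```

```text
shift cm [0.27 0.01 0.09] yaw [ 1.7987e+02  3.0000e-02 -1.9400e+01] pos [ 522.7 -161.2  161.9] t 20.7 q7 -1.5116726778253295 F [-2.3 -4.3  3. ]
[-0.69  0.58  0.31] -1.5116726778253295
(np.int64(109), array([131.4, 135.7, 142.6]), np.float64(62.7))
(np.int64(4187), array([131.5, 133. , 140.5]), np.float64(62.2))
jar lid 2211 [145.1597343  151.82937143 167.3591492 ]
```

>>> play_rows([
  [1, 0, 0, 0, 5],
  [1, 0, 0, 0, 10],
  [1, 0, 0, 0, 15],
  [1, 0, 0, 0, 20],
  [1, 0, 0, 0, 25],
  [1, 0, 0, 0, 30],
  [1, 0, 0, 0, 30],
  [1, 0, 0, 0, 30],
])

```text
clock: 21.6
eef_pos: [523.2, -160.3, 161.9]
tool_rot: [3.141, -0.0, -0.857]
force: [-2.5, -4.4, 4.2]
width: 27.1
gripper_force: 60.3
```

```bash
python3 chk.py; python3 - <<'E'
from h import *
im,d,k=shot('wrist'); save('w7.png',im)
E
```

```text
shift cm [ 0.28 -0.02  0.09] yaw [ 1.7996e+02 -3.0000e-02 -4.9120e+01] pos [ 523.2 -160.3  161.9] t 21.6 q7 -1.8890339620189216 F [-2.5 -4.4  4.2]
[-0.87  0.75  0.15] -1.8890339620189216
(np.int64(107), array([131.9, 136.3, 142.9]), np.float64(62.9))
(np.int64(3002), array([131.6, 134.2, 140.8]), np.float64(62.6))
jar lid 4629 [145.55889354 155.49921068 169.90073262]
```

View pics/w7.png

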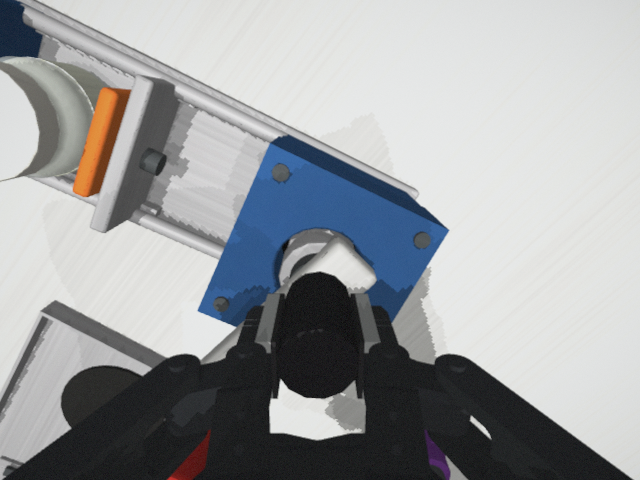

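Pad at (103,140) rests against the jar with the jaw plate at (133,150) close behind it. I'll measure the gap between plate and pad against the free state.

```bash
python3 - <<'E'
from h import *
f,cx,cy,_=cam('wrist')
def bars(im,P):
    q=P-[523.9,-161.9,0]; a=np.radians(15.04); x=q[...,0]*np.cos(a)+q[...,1]*np.sin(a); y=-q[...,0]*np.sin(a)+q[...,1]*np.cos(a)
    h=cv2.cvtColor(im,cv2.COLOR_RGB2HSV).astype(int); o=(h[...,1]>150)&(h[...,0]>8)&(h[...,0]<22)&(h[...,2]>80)
    b=(x>70)&(x<150)&(abs(y)<42)
    O=b&o&(q[...,2]>58); G=b&~o&(h[...,1]<60)&(q[...,2]>45)&(q[...,2]<80)&(x<np.nanmedian(x[O]))
    zz=q[...,2]; print('orange',np.percentile(x[O],[5,50,95]).round(1),np.median(zz[O]).round(1),'plate',G.sum(),np.histogram(x[G],bins=np.arange(70,150,3))[0],np.histogram(zz[G],bins=np.arange(45,81,5))[0])
    t=G&(zz>np.percentile(zz[G],80)-2); print(np.percentile(x[t],[5,50,95]).round(1))
for n in('w1','w4'):
    z=np.load(n+'.npz'); bars(z['im'],cloud(z['d'],(f,cx,cy,z['T'])))
im,d,k=shot('wrist'); bars(im,cloud(d,k))
im,d,k=shot('top'); bars(im,cloud(d,k)); z=np.load('top0.npz'); bars(z['im'],cloud(z['d'],k))
E
```

```text
orange [ 99.  103.1 107.2] 63.1 plate 1640 [ 53  53 295 369 374 226  78  77  80  35   0   0   0   0   0   0   0   0
   0   0   0   0   0   0   0   0] [ 341   68    0   11 1219    1    0]
[77.4 81.7 85.9]
orange [ 98.9 103.  107.2] 63.2 plate 892 [  0   0 150 215 229 113   7  32  96  50   0   0   0   0   0   0   0   0
   0   0   0   0   0   0   0   0] [185   0   0   6 701   0   0]
[77.4 81.8 85.9]
orange [132.  135.3 140.5] 63.0 plate 5212 [   0    0    0    0    0    0    0    0    0    0    0   86  116  119
  239 2717  851  843  181    0   58    2    0    0    0    0] [ 607  714  465  541 2885    0    0]
[115.6 119.7 124.2]
orange [132.4 136.1 140.9] 63.3 plate 204 [ 0  0  0  0  0  0  0  0  0  0  0  4  7  6  9 69 44 34 21  6  4  0  0  0
  0  0] [31 17  9 37 82 27  1]
[115.9 119.7 124.2]
orange [ 98.6 102.5 106.8] 63.0 plate 202 [ 7  8 63 44 42 16  8  8  4  2  0  0  0  0  0  0  0  0  0  0  0  0  0  0
  0  0] [31 17  6 29 96 23  0]
[77.1 81.4 85.5]
```

Plate advanced 38.0 mm and pad 33.2 mm, so the pad is pushed in about 4.8 mm. One more 8° brings it to about 6, then I back off 3° to free the socket.

>>> play_rows([
  [1, 0, 0, 0, 4],
  [1, 0, 0, 0, 8],
  [1, 0, 0, 0, 9],
  [1, 0, 0, 0, 9],
  [1, 0, 0, 0, 9],
  [1, 0, 0, 0, 7],
  [1, 0, 0, 0, 5],
  [1, 0, 0, 0, 5],
])

```text
clock: 22.65
eef_pos: [523.4, -159.8, 161.9]
tool_rot: [-3.141, -0.0, -0.948]
force: [-2.4, -3.5, 4.8]
width: 26.8
gripper_force: 60.4
```

```bash
python3 chk.py; python3 - <<'E'
from h import *
# rest: dark pixels at low z near (560,95), from the first wrist view w1 (rest unobstructed partly) and now top
im,d,k=shot('top'); P=cloud(d,k); h=cv2.cvtColor(im,cv2.COLOR_RGB2HSV)
for I,Q in((im,P),):
    m=((h[...,2]<60)&(np.hypot(Q[...,0]-557,Q[...,1]-95)<75)&(Q[...,2]<30)).astype(np.uint8)
    m=cv2.morphologyEx(m,cv2.MORPH_OPEN,np.ones((5,5)))
    q=Q[m>0]; print(len(q),q.mean(0).round(1),np.percentile(q,[1,99],axis=0).round(1),cv2.minEnclosingCircle(q[:,:2].astype(np.float32)))
E
```

```text
shift cm [ 0.29 -0.    0.09] yaw [-1.7998e+02 -1.0000e-02 -5.4330e+01] pos [ 523.4 -159.8  161.9] t 22.65 q7 -1.9552499747356022 F [-2.4 -3.5  4.8]
[-1.05  0.68  0.07] -1.9552499747356022
(np.int64(106), array([132.1, 136.4, 142.4]), np.float64(62.7))
(np.int64(2572), array([131.7, 134.6, 140.9]), np.float64(62.8))
jar lid 3912 [145.48202698 154.22848605 166.10101198]
873 [547.2  89.6   6.7] [[5.072e+02 5.040e+01 1.000e-01]
 [5.869e+02 1.294e+02 1.320e+01]] ((546.9916381835938, 89.67548370361328), 43.04781723022461)
```

>>> play_rows([
  [1, 0, 0, -0.3, 0],
  [1, 0, 0, -0.7, 0],
  [1, 0, 0, -1.1, 0],
  [1, 0, 0, -1.5, 0],
  [1, 0, 0, -2, 0],
  [1, 0, 0, -2.5, 0],
  [1, 0, 0, -3, 0],
  [1, 0, 0, -3.5, 0],
  [1, 0, 0, -4, 0],
])

```text
clock: 23.7
eef_pos: [523.8, -158.3, 202.5]
tool_rot: [-3.14, 0.001, -0.948]
force: [-1.1, 0.1, -4.6]
width: 26.8
gripper_force: 59.8
```

>>> play_rows([
  [1, 0, 0, -1.5, 0],
  [1, 0, 0, -3, 0],
  [1, -1, -1, -3.5, 0],
  [1, -3.8, -3.3, -3.5, 0],
  [1, -7, -6, -3.5, 0],
  [1, -10.2, -8.8, -3.5, 0],
  [1, -13.5, -11.6, -3.5, 0],
  [1, -16.5, -14.2, -3.5, 0],
  [1, -19, -16.3, -3.5, 0],
  [1, -19, -16.3, -3.5, 0],
])

```text
clock: 24.7
eef_pos: [544.3, 99.2, 236.1]
tool_rot: [-3.14, 0.005, -0.938]
force: [-0.1, 0.5, -5.3]
width: 26.6
gripper_force: 60.0
```

```bash
python3 - <<'E'
from h import *
go([546,91,114])
im,d,k=shot('wrist'); P=cloud(d,k); save('w8.png',im)
im,d,k=shot('top'); P=cloud(d,k); print(pad(im,P))
for nm,a in dict(knob=((565,165),(200,300),60,'red')).items():
    mm=meas(im,P,*a); q=P[mm]
    if len(q): print(nm,len(q),np.median(q,0).round(1))
E
```

```text
shift cm [ 0.82  0.37 12.2 ] yaw [-179.88    0.31  -53.74] pos [544.3  99.2 236.1] t 24.7 q7 -2.4606488187961406 F [-0.1  0.5 -5.3]
(np.int64(106), array([131.9, 136.6, 143.2]), np.float64(62.7))
```

View pics/w8.png

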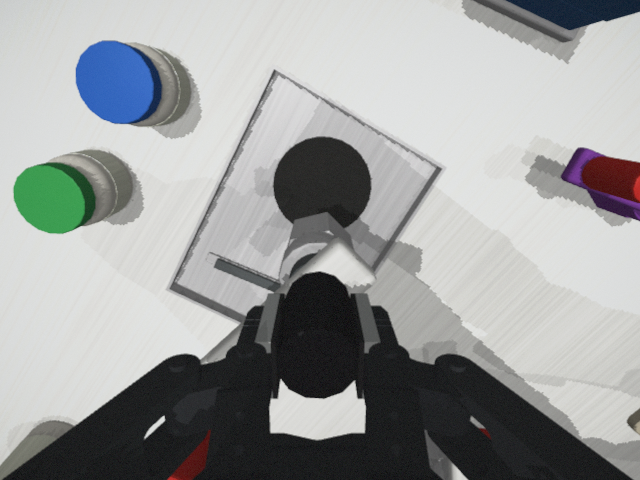

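The rest shows at (322,183), the tray is clear under the held crank, and the forceps lie at (245,272) below arm height. Lowering now.

>>> play_rows([
  [1, 0, 0, 0, 0],
  [1, 0, 0, 2, 0],
  [1, 0, 0, 5, 0],
  [1, 0, 0, 8, 0],
  [1, 0, 0, 10, 0],
  [1, 0, 0, 11, 0],
  [1, 0, 0, 11.3, 0],
  [1, 0, 0, 11.3, 0],
  [1, 0, 0, 11.3, 0],
])

```text
clock: 25.7
eef_pos: [546.1, 89.6, 124.9]
tool_rot: [-3.14, -0.001, -0.949]
force: [-0.1, 0.1, -4.0]
width: 26.9
gripper_force: 60.0
```

>>> play_rows([
  [1, 0, 0, 0.3, 0],
  [1, 0, 0, 0.6, 0],
  [1, 0, 0, 0.8, 0],
  [1, 0, 0, 0.9, 0],
  [1, 0, 0, 1.0, 0],
  [1, 0, 0, 1.1, 0],
  [1, 0, 0, 1.1, 0],
  [1, 0, 0, 1.1, 0],
])

```text
clock: 26.5
eef_pos: [545.2, 89.7, 113.9]
tool_rot: [-3.141, 0.0, -0.949]
force: [-2.9, -1.2, 6.7]
width: 26.6
gripper_force: 61.3
```

>>> play_rows([
  [1, 0, 0, -0.08, 0],
  [1, 0, 0, -0.08, 0],
  [0.6, 0, 0, -0.08, 0],
  [0.4, 0, 0, -0.08, 0],
  [0.4, 0, 0, -0.08, 0],
  [0.4, 0, 0, -0.08, 0],
  [0.4, 0, 0, -1, 0],
  [0.4, 0, 0, -3, 0],
  [0.4, 0, 0, -7, 0],
  [0.4, 0, 0, -12, 0],
])

```text
clock: 27.5
eef_pos: [543.9, 89.6, 233.3]
tool_rot: [3.138, 0.001, -0.949]
force: [1.8, 0.8, -0.3]
width: 51.3
gripper_force: 0.0
```

>>> play_rows([
  [0, 0, 0, -4, 0],
  [0, 0, 0, -7, 0],
  [0, -4, 0, -7, 0],
  [0, -7, 0, -7, 0],
  [0, -7, 0, -7, 0],
  [0, -7, 0, -7, 0],
])

```text
clock: 28.1
eef_pos: [504.2, 147.1, 303.5]
tool_rot: [-3.141, -0.0, -0.947]
force: [0.7, -0.5, 0.1]
width: 85.4
gripper_force: 0.0
```

```bash
python3 - <<'E'
from h import *
go([546,91,114])
im,d,k=shot('wrist'); P=cloud(d,k); save('w9.png',im); print(pad(im,P))
for nm,a in dict(hub=((547,88),(118,150),40,'blk'),knob=((560,161),(120,150),60,'red')).items():
    q=P[meas(im,P,*a)]
    if len(q): print(nm,len(q),q.mean(0).round(1),np.percentile(q,[1,99],axis=0).round(1).tolist())
im,d,k=shot('top'); P=cloud(d,k); print(pad(im,P))
q=P[(P[...,2]>84)&(P[...,2]<102)]-[523.9,-161.9,0]; a=np.radians(15.04); x=q[:,0]*np.cos(a)+q[:,1]*np.sin(a); y=-q[:,0]*np.sin(a)+q[:,1]*np.cos(a)
g=(x>110)&(x<202)&(abs(y)<40); print('jar lid',np.percentile(x[g],[1,50,99]),np.mean(x[g]))
E
```

```text
shift cm [ 6.99 -0.11 18.95] yaw [-1.7995e+02 -2.0000e-02 -5.4270e+01] pos [504.2 147.1 303.5] t 28.1 q7 -2.62508934527458 F [ 0.7 -0.5  0.1]Traceback (most recent call last):
  File "<stdin>", line 3, in <module>
  File "h.py", line 29, in pad
    g=(x>70)&(x<180)&(abs(y)<50)&(q[:,2]>20); t=g&(q[:,2]>np.percentile(q[g,2],50)-3)
                                                          ~~~~~~~~~~~~~^^^^^^^^^^^
    return _quantile_unchecked(
        a, q, axis, out, overwrite_input, method, keepdims, weights)
    return _ureduce(a,
                    func=_quantile_ureduce_func,
    ...<5 lines>...
                    overwrite_input=overwrite_input,
                    method=method)
    r = func(a, **kwargs)
    result = _quantile(arr,
                       quantiles=q,
    ...<2 lines>...
                       out=out,
                       weights=wgt)
    slices_having_nans = np.isnan(arr[-1, ...])
                                  ~~~^^^^^^^^^
IndexError: index -1 is out of bounds for axis 0 with size 0
```

View pics/w9.png

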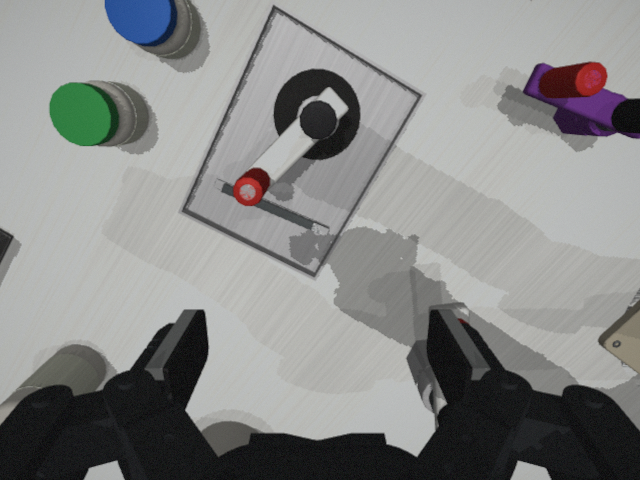

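The crank stands upright on its rest, hub at (318,120) and grip at (250,187). One last check of the pad, jaw plate and jar before handing in.

```bash
python3 - <<'E'
from h import *
im,d,k=shot('wrist'); P=cloud(d,k)
for nm,a in dict(hub=((547,88),(118,150),40,'blk'),knob=((560,161),(120,150),60,'red')).items():
    q=P[meas(im,P,*a)]
    if len(q): print(nm,len(q),q.mean(0).round(1))
im,d,k=shot('top'); P=cloud(d,k); print(pad(im,P))
q=P-[523.9,-161.9,0]; a=np.radians(15.04); x=q[...,0]*np.cos(a)+q[...,1]*np.sin(a); y=-q[...,0]*np.sin(a)+q[...,1]*np.cos(a); z=q[...,2]
h=cv2.cvtColor(im,cv2.COLOR_RGB2HSV)
g=(z>84)&(z<105)&(x>130)&(x<202)&(abs(y)<40)&(h[...,1]<80); print('jar lid',np.percentile(x[g],[1,50,99]))
p=(z>60)&(z<75)&(x>105)&(x<130)&(abs(y)<42)&(h[...,1]<60); print('plate',np.percentile(x[p],[5,50,95]))
print(ctrl.read_state()['qd'])
E
```

```text
hub 1080 [545.6  88.  126.5]
knob 759 [558.8 159.8 131.6]
(np.int64(109), array([132.2, 136.2, 143.3]), np.float64(62.0))
jar lid [146.6407301  173.15927544 199.78684583]
plate [116.48014117 121.27235057 125.92719825]
[ 0.0065483   0.00467919 -0.0006958   0.00034996 -0.00276429 -0.00030006
 -0.00124013]
```

```bash
python3 -c "
from cell import ctrl
print(ctrl.finish_job())"
```

```text
the job is handed in; nothing more can be done
None
```

The job is handed in at about 28 s on the robot's clock: the jar measures against the stop with the pad in about 6 mm, and the crank stands upright on its rubber rest. No verdict came back.

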